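# Load two petri dishes into a spring-fed dish feeder

## Task

Load both closed petri dishes into the spring-fed feeder, one at a time: first the pink one, then the cream one on top of it. Bring each dish over the deck onto the round well and press it straight down against the spring follower until the three orange catches snap over its rim and keep it down after you let go. Finish with both dishes lying flat under the catches, and leave the timer and the box of cover slips where they are.

Things in the scene. Friction and masses are not known exactly. Their poses are not given: they have to be found in the camera images.
- feeder: Dish feeder, fixed: a flat aluminium deck 250 (x) by 280 (y) by 12 mm on four posts over a dark base, its top 85 mm above the bench, no rim. Origin: on the bench under the deck's middle; z up; x points from the deck's near edge to its far edge. A round well, 94 mm across, with a clear tube below, goes through the deck 60 mm from the origin along x.
- well (a point): Centre of the well's mouth, level with the deck's top; axes as the feeder's. A dish caught in the well has its top 14 mm and its underside 28 mm below this; the dish under it has its underside 42 mm below.
- fence (a point): Foot of the blue fence, on the deck at the far side of the well (47 mm along x from point well). The fence, 12 mm high and 6 mm thick, stands round the far 110 degrees of the well (55 to either side of +x), its inner face in line with the well's wall, so a dish pushed across the deck into it stops centred over the well.
- catch_level (a point): On the well's axis, 14 mm below the deck's top: the level of the flat undersides of the three orange spring catches (at +x and 120 degrees to either side). Their noses slope inward from the deck's top to 42 mm from the axis at 12 mm depth. A dish pressed past them pushes them outward (1 to 5 N in all) and they snap back over its lid.
- follower (a joint): White spring follower, a disc 89 mm across in the well. 0: at rest, its top 0.5 mm below the deck's top; grows as it is pressed down (m), stop at 0.048. Spring 3.5 N at 0, plus 1.5 N for every 10 mm. Reads about 0.028 with one dish caught, 0.042 with two; to be caught, a dish must be pressed 2 to 4 mm past that.
- petri_pink: Closed petri dish with pink contents, 90 mm in diameter (84 mm at the lowest 5 mm), 14 mm high, flat rigid lid, 18 to 31 g; too wide for most grippers. Origin: centre of its underside, z up. It lies on the near part of the deck, left or right of the middle.
- petri_cream: Closed petri dish with cream-coloured contents, otherwise like the pink one, on the other side of the deck. Origin: centre of its underside. When one dish is already caught, the next one pushed over the well sinks up to 12 mm and rests on the noses of the catches until it is pressed.
- coverslips: Small white box of cover slips, 33 x 33 x 16 mm, on the deck's far left corner; leave it alone. Origin: centre of its underside.
- timer: White bench timer, 52 x 72 x 34 mm, on the bench to the right; leave it alone. Origin: centre of its underside.
Not all that is in view belongs to the job. Leave any green look-alike of the petri_cream alone.

How it is judged:
By the outcome, as a careful person would: the job done as asked, in the order asked, and still so for the second after the job is handed in, with the robot touching nothing.
It also fails if it takes over 59 s, if anything falls off the work surface, if the arm or the gripper's body presses on something with over 40 N, if the wrist force passes 120 N, or if a joint passes its speed limit or range.

## Robot

A 6-joint arm with a two-finger parallel gripper is mounted at the origin on a cart in front of the work surface, level with it; the furniture and walls round the work are solid. World frame = base frame: x ahead of the robot, y to its left, z up, the work surface at z = 0. Lengths are in m, angles in rad, forces in N, time in s.
With the tool pointing down it reaches from about 0.325 to 0.9 m from the base axis. Payload 3.5 kg.
Tool frame: the origin (TCP) lies between the finger pads; the fingertips stand 22 mm ahead of it and the grasp point (between the pads) lies 3 mm ahead of it; z points along the fingers, y is the direction in which the jaws open and shut (so a half turn about z gives the same grasp; the last joint's range is limited). The gripper opens to 85 mm and grips with 20 to 120 N. Pads are 22 mm wide; open, the fingers measure 114 mm over their backs; the gripper's body (76 mm by 85 mm) begins 54 mm behind the grasp point. The pads swing forward as they close: fully open they stand 13 mm farther back than shut.
Start: joints at [1.101, 0.276, -0.026, 1.268, 0, 1.467], TCP at [0.224, 0.583, 0.253] pointing down, gripper open.
Joint ranges: [-3.12, 3.12], [-0.85, 1.88], [-1.08, 1.24], [-1.95, 2.15], [-1.57, 1.53], [-3.14, 3.14]. Speed limits (rad/s): [2.57, 2.57, 3.14, 3.14, 3.14, 3.14].

## Interface

Orientations are given as [roll, pitch, yaw] about the fixed x, y, z axes, in that order (R = Rz(yaw) Ry(pitch) Rx(roll)).
In Python, from cell import manip, optics gives the robot as it stands.
- The arm moves only by the tool servo_tool, never from a script. Its argument "rows" is one flat list of numbers, 5 for each row, row after row: the shift along the tool's x, y, z in mm, then the turn about the tool's z in rad, then the finger opening in mm, from 0 to 85.4. A call has 1 to 10 rows; each row is the pose to reach, as a shift and turn from the pose commanded when the call began, along the tool's axes at that moment; what a row does not reach only later rows make up. A row lasts 1/12 s, in which the tool goes at most 41.7 mm and 7.16 degrees, less where a joint would pass 70% of its speed; a pose out of reach is approached as far as the arm can. A call with a gripper value outside its range is refused whole. The fingers move at their own pace and stop on an object; the grip force is fixed at half the most. Time passes only in rows, so rows that repeat a pose let the fingers close. It gives the time, the measured TCP pose, the force and the opening at its end, in the units of the state.
- manip.get_obs(): the state, without advancing time (a new reading comes with each control period).
- optics.capture(name): name is "scene" or "top" or "wrist"; returns a dict with "pixels" (400x640x3 uint8, blue, green, red), "mtx" (3x3 intrinsics, pixels), "k1" (the pictures are not rectified: a ray, as slopes to the right and down, at radius r is drawn at 1 + k1 r^2 times it, then the intrinsics apply), "extrinsics" (4x4, takes a point from world to camera coordinates). Camera axes: x right, y down, z forward; pixel columns grow to the right and rows downward; lengths in m; the calibration is good to about 2 mm. A picture is of the moment at which its call begins. There is no depth.
- manip.sign_off(): hands the job in, once; it reports no verdict.
The state is a dict: "time_s": time; "qpos": joint angles; "dq": joint speeds; "joint_efforts": joint torques, N m; "tool_pos": TCP position; "tool_rot": TCP orientation; "wrist_force": force on the tool from outside, world axes, zero at the start; "moment": the same for the moment, N m; "width": opening from 0.0 (shut) to 1.0 (fully open).
Only numpy, scipy, OpenCV 4.12 (cv2) and the standard library are available. Lean on these libraries where they do the work, as an engineer would, in place of code of your own. Each camera call takes 0.05 s, during which the arm holds its last target. There are 200 camera calls.

## Working session

There is one attempt and no reset: what is moved stays moved. The work goes in short steps, Python scripts to look and compute and a tool call to move; the robot and the scene stay as the last step left them, time stands still between calls to the robot, and variables do not carry over. Pictures are saved under pics/ and viewed, about 8 in all and at most 12, crops included, and the job is handed in when it is done.

Besides the shell and the picture viewer there is one more tool, called by a JSON object that holds its "fn" and its "kwargs", one argument or row to a line. servo_tool: Moves the arm, as the interface text tells. Its arguments: {"type":"object","properties":{"rows":{"type":"array","items":{"type":"number"}}},"required":["rows"]}

```bash
ls; mkdir -p pics
cat > h.py <<'E'
import numpy as np, cv2
from cell import manip, optics
def cap(n,f=None):
    c=optics.capture(n)
    if f: cv2.imwrite('pics/'+f,c['pixels'])
    return c
def ray(c,uv):
    K=c['mtx'];d=np.array([(uv[0]-K[0,2])/K[0,0],(uv[1]-K[1,2])/K[1,1]]);s=d.copy()
    for _ in range(20): s=d/(1+c['k1']*(s@s))
    E=np.array(c['extrinsics']);R=E[:3,:3];o=-R.T@E[:3,3];v=R.T@np.array([*s,1]);return o,v/np.linalg.norm(v)
def atz(c,uv,z):
    o,v=ray(c,uv);return o+v*(z-o[2])/v[2]
def tri(rs):
    A=0;b=0
    for o,v in rs:
        P=np.eye(3)-np.outer(v,v);A=A+P;b=b+P@o
    return np.linalg.solve(A,b)
def proj(c,p):
    E=np.array(c['extrinsics']);q=E[:3,:3]@p+E[:3,3];s=q[:2]/q[2];s=s*(1+c['k1']*(s@s));K=c['mtx'];return np.array([K[0,0]*s[0]+K[0,2],K[1,1]*s[1]+K[1,2]])
E
python3 - <<'E'
from h import *
import pickle
d={n:cap(n,n+'0.png') for n in('scene','top','wrist')}
pickle.dump(d,open('c0.pkl','wb'))
print(manip.get_obs())
for n in d:
    E=np.array(d[n]['extrinsics']);print(n,-E[:3,:3].T@E[:3,3],d[n]['k1'],d[n]['mtx'][0,0],E[:3,:3].round(2).tolist())
cv2.imwrite('pics/top_scene.png',cv2.resize(np.vstack([d['top']['pixels'],d['scene']['pixels']]),None,fx=.75,fy=.75))
E
```

```text
pics
{'time_s': 0.15, 'qpos': array([ 1.10062651e+00,  2.76994923e-01, -2.75542932e-02,  1.26799653e+00,
        3.13914347e-05,  1.46739352e+00]), 'dq': array([-0.00107768, -0.0034806 ,  0.00374957,  0.00084606, -0.00170573,
        0.00013437]), 'joint_efforts': array([ 4.94603664e-04, -4.46055400e+01,  2.95639533e+01,  1.04826019e-02,
       -9.95397659e-05, -1.99791970e-05]), 'tool_pos': array([0.22387018, 0.58292453, 0.25239923]), 'tool_rot': array([-3.13985582e+00, -2.11796356e-04,  2.77482543e+00]), 'wrist_force': array([-0.11396814, -0.37774595, -1.05868359]), 'moment': array([0.01392251, 0.02256024, 0.01376276]), 'width': 1.001319437123291}
scene [-0.36133792 -0.57884039  0.8957334 ] -0.05257253428181219 481.9017992664507 [[0.49, -0.87, -0.02], [-0.54, -0.29, -0.79], [0.68, 0.4, -0.62]]
top [ 0.44658528 -0.05267113  1.05910224] -0.109369010492475 433.6315782759945 [[0.01, -1.0, 0.02], [-0.99, -0.01, -0.12], [0.12, -0.02, -0.99]]
wrist [0.15984132 0.60888696 0.3719751 ] -0.006908613143089267 285.1625449629633 [[0.36, 0.93, -0.0], [0.9, -0.34, 0.28], [0.26, -0.1, -0.96]]
```

View pics/top0.png

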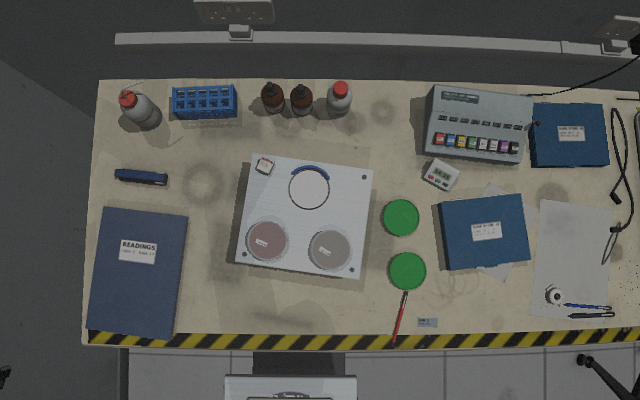

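View pics/scene0.png

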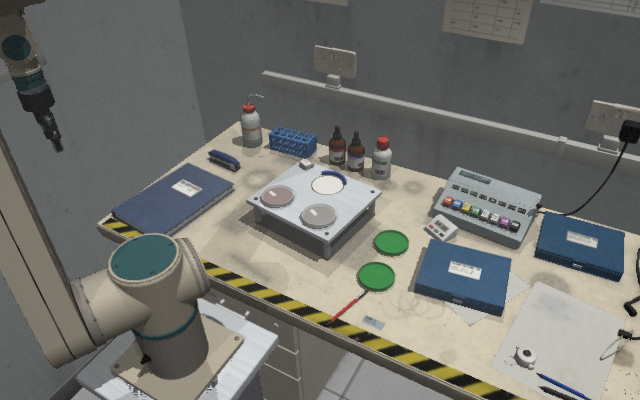

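Top view: the pink dish is at (267,240), the cream one at (330,250) and the well at (309,187). The only look-alikes are the green dishes on the bench at (401,217) and (407,271). The scene view agrees: pink (278,197), cream (319,216), well (327,185). I'll check the choice in one enlarged crop.

Run:
```python
from h import *
t=cv2.imread('pics/top0.png')[145:285,225:385];s=cv2.imread('pics/scene0.png')[150:260,240:390]
a=cv2.resize(t,None,fx=2.5*2,fy=5,interpolation=cv2.INTER_CUBIC)[:,:]
a=cv2.resize(t,(480,420),interpolation=cv2.INTER_CUBIC)
b=cv2.resize(s,None,fx=5,fy=5,interpolation=cv2.INTER_CUBIC)
cv2.imwrite('pics/crop_top.png',cv2.resize(t,None,fx=4,fy=4,interpolation=cv2.INTER_CUBIC));cv2.imwrite('pics/crop_sc.png',b)
import pickle;d=pickle.load(open('c0.pkl','rb'));c=d['top'];e=d['scene']
for n,u,v in(('pink',(267,240),(278,197)),('cream',(330,250),(319,216)),('well',(309,187),(327,185))):
    print(n,atz(c,u,.09),tri([ray(c,u),ray(e,v)]))
```

```text
pink [0.47346868 0.05073847 0.09      ] [0.47462388 0.04942337 0.08698544]
cream [ 0.45243736 -0.08969986  0.09      ] [ 0.45356404 -0.0914486   0.09081303]
well [ 0.59361817 -0.04161146  0.09      ] [ 0.59449414 -0.0406461   0.08054938]
```

View pics/crop_top.png

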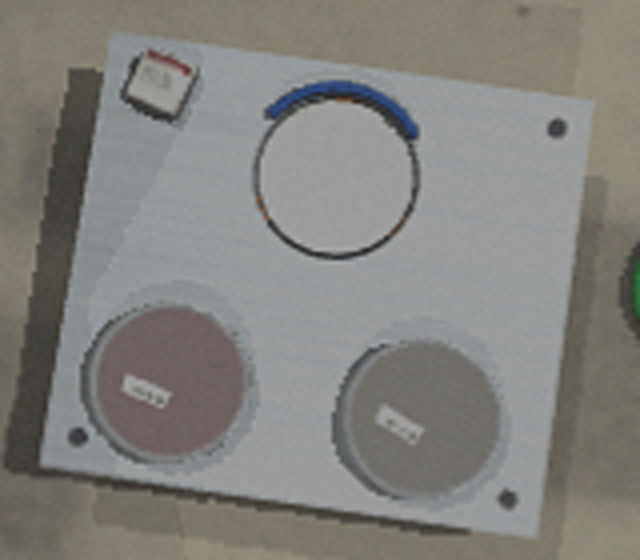

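View pics/crop_sc.png

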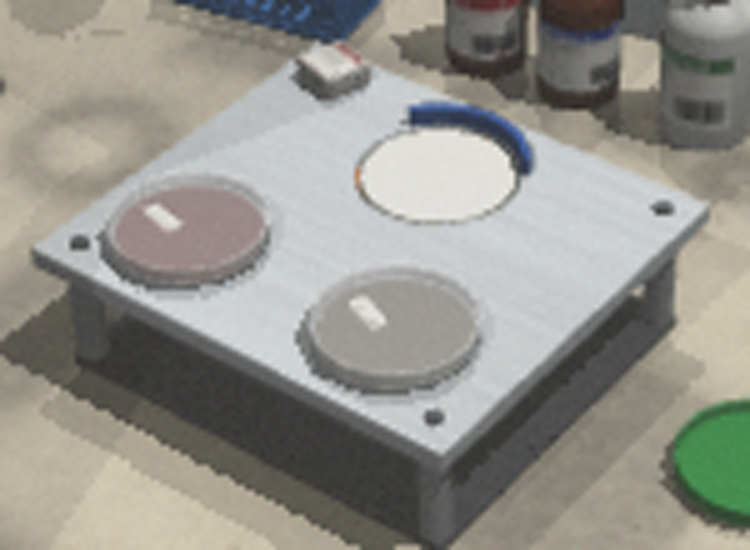

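The crops confirm it. Top crop: pink (168,382), cream (420,420), well (337,178). Scene crop: pink (188,228), cream (395,325), well (439,173). Next I triangulate and plan.

```bash
cat > rel.py <<'E'
from h import *
def rel(p,yaw=None,o=None):
    "shift mm along tool axes to bring TCP to p, and turn about tool z"
    from scipy.spatial.transform import Rotation as R
    o=o or manip.get_obs();M=R.from_euler('xyz',o['tool_rot']).as_matrix()
    s=(M.T@(np.array(p)-o['tool_pos'])*1000).round(1)
    t=None if yaw is None else round(-((yaw-o['tool_rot'][2]+np.pi)%(2*np.pi)-np.pi),3)
    return s,t
E
python3 - <<'E'
from rel import *
import pickle;d=pickle.load(open('c0.pkl','rb'));c=d['top'];e=d['scene']
T=lambda x,y:(225+x/4-.4,145+y/4-.4)
S=lambda x,y:(240+x/5-.4,150+y/5-.4)
P={}
for n,u,v,z in(('pink',T(168,382),S(188,228),.097),('cream',T(420,420),S(395,325),.097),('well',T(337,178),S(439,173),.085),('cornerFR',T(592,101),S(710,208),.085),('cornerNR',T(537,536),S(443,458),.085),('cornerNL',T(41,466),S(35,252),.085)):
    P[n]=atz(c,u,z);print(n,P[n],atz(e,v,z),tri([ray(c,u),ray(e,v)]))
for n in('pink','cream'):
    q=P['well']-P[n];print(n,np.hypot(q[0],q[1]),np.arctan2(q[1],q[0]))
print(rel([.50,-.02,.30],2.47))
E
```

```text
pink [0.47304519 0.05087269 0.097     ] [0.47080012 0.04624599 0.097     ] [0.47385803 0.05016238 0.09347167]
cream [ 0.4532693 -0.0885445  0.097    ] [ 0.45284655 -0.09325462  0.097     ] [ 0.45429201 -0.09021607  0.09453018]
well [ 0.58955443 -0.04126385  0.085     ] [ 0.59249218 -0.04194702  0.085     ] [ 0.58989344 -0.04218549  0.08665074]
cornerFR [ 0.63555682 -0.18685455  0.085     ] [ 0.63422368 -0.19007966  0.085     ] [ 0.63660875 -0.18809404  0.08242529]
cornerNR [ 0.38932492 -0.15448651  0.085     ] [ 0.38854062 -0.15660515  0.085     ] [ 0.38959565 -0.15523019  0.0834255 ]
cornerNL [0.42585224 0.12227477 0.085     ] [0.42616631 0.11777119 0.085     ] [0.42689794 0.12093298 0.08344697]
pink 0.14853802454352527 -0.6691114205769632
cream 0.1442535776022734 0.3339323455466715
(array([-474. , -463.9,  -46.9]), np.float64(0.305))
```

```bash
python3 -c "
from rel import *
print(rel([.4245,.087,.20],2.483))"
```

```text
(array([-365.1, -390.9,   53. ]), np.float64(0.292))
```

{"fn": "servo_tool", "kwargs": {
  "rows": [-260, -278, 20, 0.292, 50, -260, -278, 20, 0.292, 50, -260, -278, 20, 0.292, 50, -260, -278, 20, 0.292, 50, -260, -278, 20, 0.292, 50, -260, -278, 20, 0.292, 50, -260, -278, 20, 0.292, 50, -260, -278, 20, 0.292, 50, -260, -278, 20, 0.292, 50, -260, -278, 20, 0.292, 50]
}}

```text
time_s: 0.98
tool_pos: [0.3682, 0.2258, 0.2327]
tool_rot: [-3.139, 0.002, 2.476]
wrist_force: [0.3, 1.3, -0.1]
width: 0.585
```

```bash
python3 -c "
from rel import *
print(manip.get_obs()['tool_pos'],rel([.4245,.087,.16],2.483))"
```

```text
[0.36819842 0.22576325 0.23274458] (array([-129.8,  -74.3,   73.2]), np.float64(-0.007))
```

{"fn": "servo_tool", "kwargs": {
  "rows": [-65, -37, 36, 0, 50, -130, -74, 60, 0, 50, -130, -74, 73, 0, 50, -130, -74, 73, 0, 50, -130, -74, 73, 0, 50, -130, -74, 73, 0, 50, -130, -74, 73, 0, 50]
}}

```text
time_s: 1.57
tool_pos: [0.4244, 0.0928, 0.1602]
tool_rot: [-3.142, -0.001, 2.482]
wrist_force: [-0.5, 0.9, 0.8]
width: 0.585
```

```bash
python3 -c "
from rel import *
c=cap('wrist','w1.png');print(rel([.4245,.087,.108],2.483),manip.get_obs()['tool_pos'])
for p in([.59,-.041,.085],[.4735,.049,.099]):print(proj(c,np.array(p)))"
```

```text
(array([-3.8, -5.1, 52.7]), np.float64(0.001)) [0.42462389 0.09337148 0.16070364]
[309.62173929 431.28272842]
[307.73563027 306.0370859 ]
```

View pics/w1.png

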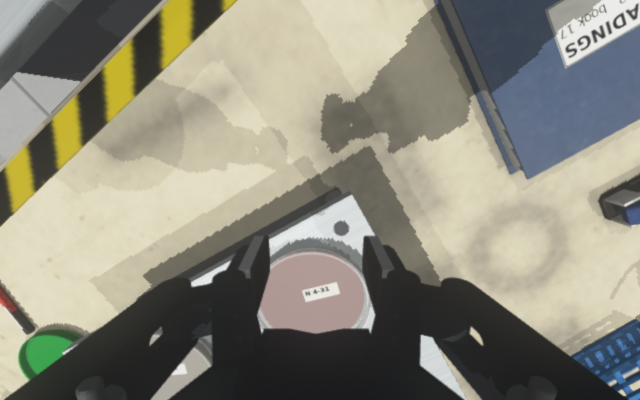

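Wrist view: the pink dish is centred near (313,304) and its label reads N 4-31. The fingers are at (258,265) and (378,265), behind the dish.

```bash
python3 -c "
from rel import *
c=cap('wrist')
o=manip.get_obs()
for z in(.097,.099):
  for u in((257,300),(369,300),(313,248),(313,304)): print(u,atz(c,u,z))
p=atz(c,(313,304),.099)[:2]; w=np.array([.59,-.041]); d=w-p; L=np.hypot(*d); d/=L; a=np.arctan2(d[1],d[0]); print(L,a)
s=p-.064*d; print(s,rel([*s,.108],a+np.pi),o['tool_pos'])"
```

```text
(257, 300) [0.44801033 0.02167196 0.097     ]
(369, 300) [0.49915865 0.08780092 0.097     ]
(313, 248) [0.43997975 0.08084043 0.097     ]
(313, 304) [0.47631213 0.05261068 0.097     ]
(257, 300) [0.44716456 0.02292759 0.099     ]
(369, 300) [0.4977552  0.08833553 0.099     ]
(313, 248) [0.43922154 0.08145093 0.099     ]
(313, 304) [0.47515778 0.05352898 0.099     ]
0.14874294506861035 -0.6886806310673134
[0.42574433 0.0942022 ] (array([-0.4,  1. , 53. ]), np.float64(0.032)) [0.42476732 0.09364842 0.16095105]
```

{"fn": "servo_tool", "kwargs": {
  "rows": [0, 1, 20, 0.03, 50, 0, 1, 40, 0.03, 50, 0, 1, 46, 0.03, 50, 0, 1, 50, 0.03, 50, 0, 1, 53, 0.03, 50, 0, 1, 53, 0.03, 50]
}}

```text
time_s: 2.17
tool_pos: [0.4255, 0.0939, 0.1077]
tool_rot: [3.141, 0.0, 2.454]
wrist_force: [-0.4, 0.2, -0.6]
width: 0.587
```

```bash
python3 -c "
from rel import *
c=cap('scene')
i=c['pixels'];p=proj(c,np.array([.45,.07,.1])).astype(int);print(p)
w=cap('wrist')['pixels'][180:400,180:460]
a=cv2.resize(i[p[1]-50:p[1]+50,p[0]-70:p[0]+70],(616,440),interpolation=cv2.INTER_CUBIC)
cv2.imwrite('pics/p2.png',a)
print(manip.get_obs())"
```

```text
[265 195]
{'time_s': 2.2667, 'qpos': array([ 6.79714613e-02,  7.39151332e-02, -6.05824525e-01,  8.89506231e-01,
        1.63355497e-05,  7.56269190e-01]), 'dq': array([-5.56532310e-03, -1.39634551e-03,  1.56090802e-03, -1.49343832e-03,
        9.30659714e-04, -4.58988024e-05]), 'joint_efforts': array([ 9.77876270e-02, -2.82475501e+01,  2.41876352e+01,  1.19143506e-02,
        2.87304378e-03,  1.37621723e-04]), 'tool_pos': array([0.42595039, 0.09365083, 0.10814917]), 'tool_rot': array([3.14051684e+00, 1.11658045e-03, 2.45329434e+00]), 'wrist_force': array([-0.32865862,  0.3084168 , -0.77067081]), 'moment': array([ 0.04912215, -0.00977148, -0.02016551]), 'width': 0.5823392454577959}
```

View pics/p2.png

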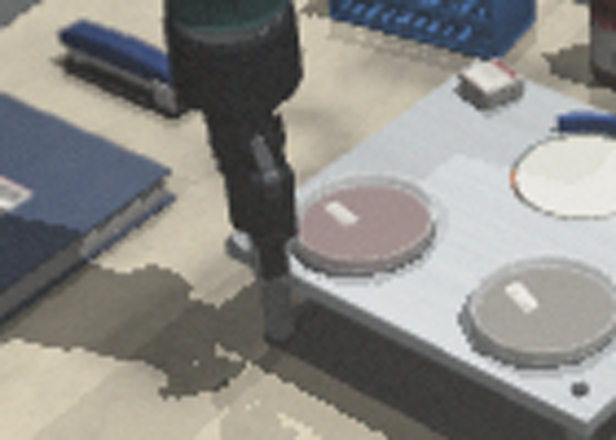

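The near finger's tip is at crop (278,335), off the deck's near edge. I need its height before pushing.

```bash
python3 -c "
from rel import *
c=cap('scene')
for z in(.075,.08,.085,.09,.095,.1):print(z,atz(c,(258,221),z),proj(c,np.array([.405,.067,z])))"
```

```text
0.075 [0.37816948 0.04694796 0.075     ] [257.68472677 212.8548743 ]
0.08 [0.37366432 0.04313559 0.08      ] [257.49419163 211.41236959]
0.085 [0.36915916 0.03932322 0.085     ] [257.30279931 209.96288487]
0.09 [0.36465399 0.03551085 0.09      ] [257.1105446 208.5063736]
0.095 [0.36014883 0.03169847 0.095     ] [256.91742225 207.0427889 ]
0.1 [0.35564367 0.0278861  0.1       ] [256.72342699 205.57208347]
```

The grey part is the deck's near-left post at (258,210–222). The finger itself ends at crop y≈280, which puts the tip at z≈.087–.09, just above the deck. I'll raise 3 mm and push.

{"fn": "servo_tool", "kwargs": {
  "rows": [0, 0, -3, 0, 50, -10, 0, -3, 0, 50, -22, 0, -3, 0, 50, -36, 0, -3, 0, 50, -51, 0, -3, 0, 50, -66, 0, -3, 0, 50, -80, 0, -3, 0, 50, -92, 0, -3, 0, 50, -100, 0, -3, 0, 50, -100, 0, -3, 0, 50]
}}

```text
time_s: 3.15
tool_pos: [0.5045, 0.0285, 0.1104]
tool_rot: [3.141, 0.001, 2.451]
wrist_force: [-0.2, -0.1, 0.7]
width: 0.586
```

```bash
python3 -c "
from rel import *
c=cap('top')
cv2.imwrite('pics/t3.png',cv2.resize(c['pixels'][130:290,220:400],None,fx=3.5,fy=3.5,interpolation=cv2.INTER_CUBIC))
o=manip.get_obs();p=o['tool_pos'];print(p,o['tool_rot'],o['wrist_force'])
print(rel([.59-.0484*.772,-.041+.0484*.635,.111]), rel([.59,-.041,.15]))"
```

```text
[0.50323308 0.02913715 0.11021535] [ 3.14152590e+00 -9.30601342e-05  2.45163949e+00] [-0.30049943 -0.26516303  0.68157704]
(array([-63.2,   1.1,  -0.8]), None) (array([-111.6,    1.1,  -39.8]), None)
```

View pics/t3.png

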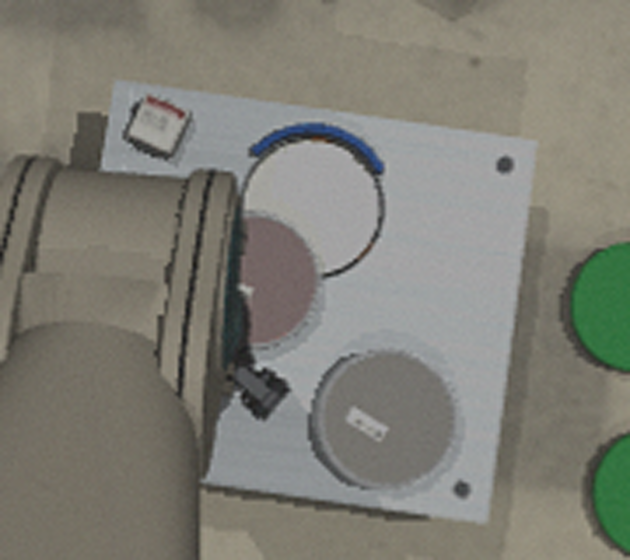

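The pink dish is moving as planned. In the top crop it's at about (255,280), with the well at (314,205).

{"fn": "servo_tool", "kwargs": {
  "rows": [-12, 0, 0, 0, 50, -26, 0, 0, 0, 50, -38, 0, 0, 0, 50, -48, 0.5, 0, 0, 50, -55, 0.5, 0, 0, 50, -59, 1, 0, 0, 50, -62, 1, 0, 0, 50, -63, 1, 0, 0, 50, -63, 1, 0, 0, 50]
}}

```text
time_s: 3.95
tool_pos: [0.5517, -0.0095, 0.1102]
tool_rot: [-3.141, -0.0, 2.453]
wrist_force: [-0.1, -0.3, -0.2]
width: 0.589
```

```bash
python3 -c "
from rel import *
o=manip.get_obs();print(o['tool_pos'],o['wrist_force'],o['time_s'])
c=cap('scene');i=c['pixels'][150:230,280:380];i=cv2.resize(i,(600,480),interpolation=cv2.INTER_CUBIC)
cv2.imwrite('pics/s4.png',i)"
```

```text
[ 0.5516609  -0.00946642  0.11024014] [-0.14916917 -0.27767812 -0.19230014] 3.95
```

View pics/s4.png

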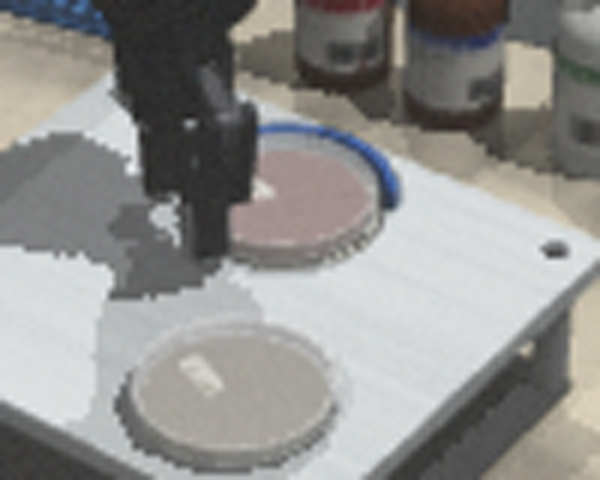

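The dish looks up against or just short of the fence (fence end at (392,200)). I'll nudge it until there is contact force.

{"fn": "servo_tool", "kwargs": {
  "rows": [-1, 0, 0, 0, 50, -2, 0, 0, 0, 50, -2.5, 0, 0, 0, 50, -2.5, 0, 0, 0, 50]
}}

```text
time_s: 4.33
tool_pos: [0.5536, -0.011, 0.1103]
tool_rot: [3.142, 0.0, 2.453]
wrist_force: [0.2, -0.4, 0.2]
width: 0.589
```

{"fn": "servo_tool", "kwargs": {
  "rows": [-1, 0, 0, 0, 50, -2, 0, 0, 0, 50, -2, 0, 0, 0, 50]
}}

```text
time_s: 4.58
tool_pos: [0.555, -0.0122, 0.1102]
tool_rot: [3.142, -0.001, 2.453]
wrist_force: [-0.8, 1.5, 0.4]
width: 0.584
```

{"fn": "servo_tool", "kwargs": {
  "rows": [-1, 0, 0, 0, 50, -1, 0, 0, 0, 50]
}}

```text
time_s: 4.75
tool_pos: [0.5552, -0.0124, 0.1101]
tool_rot: [3.142, -0.002, 2.453]
wrist_force: [-1.7, 2.3, 2.2]
width: 0.583
```

Seated against the fence: about 3 N of reaction and the tool barely moved. Next: back off, rise, move over the centre and narrow the fingers.

{"fn": "servo_tool", "kwargs": {
  "rows": [12, 0, 0, 0, 50, 12, 0, -25, 0, 50, 0, 0, -35, 0, 36, -30, 0, -35, 0, 36, -46, 0, -35, 0, 36, -46, 0, -20, 0, 36, -46, 0, -16, 0, 36, -46, 0, -16, 0, 36]
}}

```text
time_s: 5.42
tool_pos: [0.5896, -0.0418, 0.1247]
tool_rot: [-3.139, -0.003, 2.453]
wrist_force: [-0.9, -0.9, -0.3]
width: 0.422
```

```bash
python3 -c "
from rel import *
o=manip.get_obs();print(o['tool_pos'],o['wrist_force'],o['time_s'])
c=cap('scene');i=c['pixels'][130:210,280:380];i=cv2.resize(i,(600,480),interpolation=cv2.INTER_CUBIC)
cv2.imwrite('pics/s5.png',i)"
```

```text
[ 0.58958529 -0.04181858  0.12466619] [-0.94587356 -0.94606075 -0.34317078] 5.4167
```

View pics/s5.png

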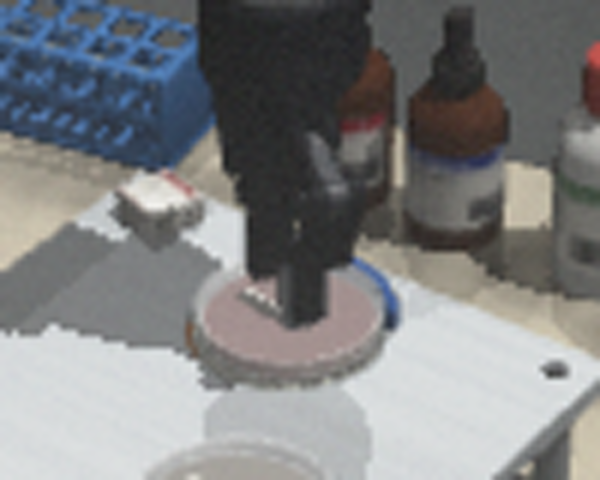

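The dish sits on the well with the fingers over its middle and the tip just above the lid at (303,322). Now I press gently.

{"fn": "servo_tool", "kwargs": {
  "rows": [-1, 0, 2, 0, 36, -1, 0, 4, 0, 36, -1, 0, 6, 0, 36, -1, 0, 8, 0, 36, -1, 0, 8, 0, 36]
}}

```text
time_s: 5.88
tool_pos: [0.5923, -0.0427, 0.1185]
tool_rot: [3.141, 0.0, 2.453]
wrist_force: [-0.2, 0.2, 3.6]
width: 0.423
```

{"fn": "servo_tool", "kwargs": {
  "rows": [0, 0, 4, 0, 36, 0, 0, 8, 0, 36, 0, 0, 12, 0, 36, 0, 0, 16, 0, 36, 0, 0, 20, 0, 36, 0, 0, 24, 0, 36, 0, 0, 24, 0, 36]
}}

```text
time_s: 6.47
tool_pos: [0.5927, -0.0427, 0.0947]
tool_rot: [3.141, 0.001, 2.453]
wrist_force: [-0.3, 1.1, 4.9]
width: 0.418
```

{"fn": "servo_tool", "kwargs": {
  "rows": [0, 0, 2, 0, 36, 0, 0, 4, 0, 36, 0, 0, 6, 0, 36, 0, 0, 6, 0, 36]
}}

```text
time_s: 6.8
tool_pos: [0.5927, -0.0428, 0.089]
tool_rot: [3.141, 0.001, 2.453]
wrist_force: [-1.5, 1.4, 7.4]
width: 0.422
```

{"fn": "servo_tool", "kwargs": {
  "rows": [0, 0, 1.5, 0, 36, 0, 0, 2, 0, 36, 0, 0, 2, 0, 36]
}}

```text
time_s: 7.05
tool_pos: [0.5927, -0.0428, 0.0873]
tool_rot: [3.141, 0.001, 2.453]
wrist_force: [-3.0, 1.3, 7.8]
width: 0.422
```

{"fn": "servo_tool", "kwargs": {
  "rows": [0, 0, -2, 0, 36, 0, 0, -5, 0, 36, 0, 0, -7, 0, 36, 0, 0, -7, 0, 36]
}}

```text
time_s: 7.38
tool_pos: [0.5925, -0.043, 0.0933]
tool_rot: [3.141, 0.001, 2.453]
wrist_force: [-0.0, -1.0, 0.6]
width: 0.424
```

The force is gone 6 mm up, so the dish stayed down. Next: lift and move behind the cream dish.

{"fn": "servo_tool", "kwargs": {
  "rows": [0, 0, -40, 0, 36, 0, 0, -80, 0, 36, 15, -25, -100, -0.12, 50, 35, -57, -100, -0.24, 50, 55, -88, -100, -0.36, 50, 75, -120, -100, -0.48, 50, 95, -152, -100, -0.6, 50, 110, -177, -100, -0.72, 50, 110, -177, -100, -0.84, 50, 110, -177, -100, -0.96, 50]
}}

```text
time_s: 8.22
tool_pos: [0.3926, -0.1097, 0.1924]
tool_rot: [3.141, -0.001, -2.867]
wrist_force: [-0.0, 0.5, -0.3]
width: 0.589
```

```bash
python3 -c "
from rel import *
o=manip.get_obs();print(o['tool_pos'],o['tool_rot'],o['time_s'])
c=cap('scene')['pixels'][150:230,280:380];t=cap('wrist')['pixels']
a=cv2.resize(c,(500,400),interpolation=cv2.INTER_CUBIC)
T=cap('top')['pixels'][145:285,225:385];T=cv2.resize(T,(457,400),interpolation=cv2.INTER_CUBIC)
cv2.imwrite('pics/m6.png',cv2.resize(np.hstack([a,T]),(795,332),interpolation=cv2.INTER_AREA));cv2.imwrite('pics/w6.png',t)
print(rel([.3952,-.110,.16],-2.809))"
```

```text
[ 0.39258248 -0.10968308  0.19242414] [ 3.14098623e+00 -1.13276293e-03 -2.86679040e+00] 8.2167
(array([-0.6, -0.5, 32.9]), np.float64(-0.065))
```

View pics/m6.png

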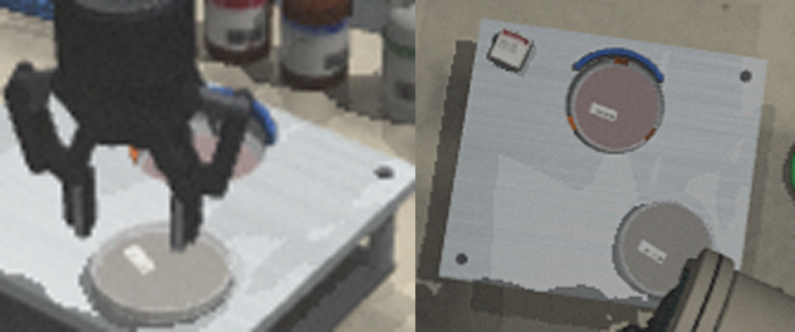

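The pink dish is in the well with all three orange catches over its rim, at (622,60), (571,122) and (651,133). Next I descend behind the cream dish.

{"fn": "servo_tool", "kwargs": {
  "rows": [0, -1, 30, -0.06, 50, 0, -1, 60, -0.06, 50, 0, -1, 75, -0.06, 50, 0, -1, 82, -0.06, 50, 0, -1, 85, -0.06, 50, 0, -1, 85, -0.06, 50]
}}

```text
time_s: 8.87
tool_pos: [0.3952, -0.1104, 0.108]
tool_rot: [3.141, -0.001, -2.811]
wrist_force: [-1.1, 0.4, 0.4]
width: 0.585
```

```bash
python3 -c "
from rel import *
o=manip.get_obs();print(o['tool_pos'],o['tool_rot'],o['wrist_force'])
print(rel([.592,-.0425,.107]))"
```

```text
[ 0.39522843 -0.11041309  0.10800984] [ 3.14100647e+00 -6.28312899e-04 -2.81122777e+00] [-1.11517899  0.39562357  0.40880474]
(array([-208.2,    0.4,    0.9]), None)
```

{"fn": "servo_tool", "kwargs": {
  "rows": [-10, 0, 1, 0, 50, -22, 0, 1, 0, 50, -36, 0, 1, 0, 50, -51, 0, 1, 0, 50, -66, 0, 1, 0, 50, -80, 0, 1, 0, 50, -94, 0, 1, 0, 50, -108, 0, 1, 0, 50, -118, 0, 1, 0, 50, -118, 0, 1, 0, 50]
}}

```text
time_s: 9.7
tool_pos: [0.5098, -0.0717, 0.1078]
tool_rot: [-3.14, 0.003, -2.809]
wrist_force: [0.8, -0.4, -0.1]
width: 0.583
```

{"fn": "servo_tool", "kwargs": {
  "rows": [-8, 0, 0, 0, 50, -16, 0, 0, 0, 50, -24, 0, 0, 0, 50, -32, 0, 0, 0, 50, -37, 0, 0, 0, 50, -39, 0, 0, 0, 50, -40, 0, 0, 0, 50]
}}

```text
time_s: 10.28
tool_pos: [0.5449, -0.059, 0.1073]
tool_rot: [-3.142, -0.0, -2.81]
wrist_force: [0.8, 0.4, 0.4]
width: 0.587
```

```bash
python3 -c "
from rel import *
o=manip.get_obs();print(o['tool_pos'],o['tool_rot'],o['wrist_force'])
print(rel([.592,-.0425,.107]))
c=cap('scene')['pixels'][150:230,280:380];T=cap('top')['pixels'][155:255,245:370]
cv2.imwrite('pics/m7.png',np.hstack([cv2.resize(c,(500,400),interpolation=cv2.INTER_CUBIC),cv2.resize(T,(300,240),interpolation=cv2.INTER_CUBIC)[:,:].copy() if 0 else cv2.copyMakeBorder(cv2.resize(T,(300,240),interpolation=cv2.INTER_CUBIC),0,160,0,0,0)]))"
```

```text
[ 0.54490713 -0.05904746  0.10732897] [-3.14151778e+00 -1.27823046e-05 -2.81015500e+00] [0.7977131  0.36689309 0.36889267]
(array([-49.9,   0.3,   0.3]), None)
```

View pics/m7.png

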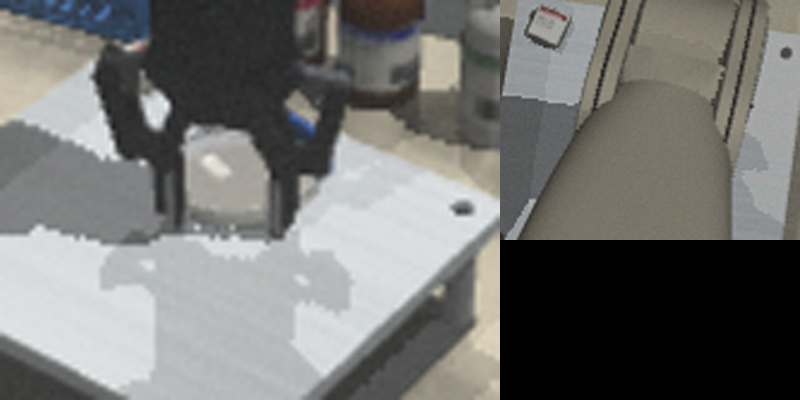

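The cream dish is between the fingers at the well, at (228,185), nearly in place. I'll nudge it to contact.

{"fn": "servo_tool", "kwargs": {
  "rows": [-1, 0, 0, 0, 50, -2, 0, 0, 0, 50, -2, 0, 0, 0, 50]
}}

```text
time_s: 10.63
tool_pos: [0.5463, -0.0585, 0.1073]
tool_rot: [-3.142, 0.0, -2.811]
wrist_force: [0.7, 0.9, -1.1]
width: 0.585
```

{"fn": "servo_tool", "kwargs": {
  "rows": [-1, 0, 0, 0, 50, -1, 0, 0, 0, 50]
}}

```text
time_s: 10.8
tool_pos: [0.5474, -0.0582, 0.1074]
tool_rot: [-3.141, 0.0, -2.81]
wrist_force: [0.3, -0.7, 0.3]
width: 0.585
```

{"fn": "servo_tool", "kwargs": {
  "rows": [-1, 0, 0, 0, 50, -1, 0, 0, 0, 50]
}}

```text
time_s: 10.97
tool_pos: [0.5482, -0.0578, 0.1073]
tool_rot: [3.142, -0.0, -2.81]
wrist_force: [-0.4, 0.3, 0.6]
width: 0.582
```

{"fn": "servo_tool", "kwargs": {
  "rows": [-1, 0, 0, 0, 50, -2, 0, 0, 0, 50, -2, 0, 0, 0, 50]
}}

```text
time_s: 11.22
tool_pos: [0.5493, -0.0572, 0.1069]
tool_rot: [3.141, -0.002, -2.81]
wrist_force: [-2.4, -0.5, 0.8]
width: 0.586
```

Contact with the fence: −2.4 N. Back off, lift, and move over the centre.

{"fn": "servo_tool", "kwargs": {
  "rows": [12, 0, 0, 0, 50, 12, 0, -25, 0, 50, 0, 0, -38, 0, 36, -30, 0, -38, 0, 36, -45, 0, -38, 0, 36, -45, 0, -24, 0, 36, -45, 0, -19, 0, 36, -45, 0, -19, 0, 36]
}}

```text
time_s: 11.88
tool_pos: [0.5909, -0.0424, 0.1246]
tool_rot: [3.14, -0.003, -2.81]
wrist_force: [-0.4, -0.3, -0.6]
width: 0.424
```

```bash
python3 -c "
from rel import *
o=manip.get_obs();print(o['tool_pos'],o['tool_rot'],o['wrist_force'])
c=cap('scene');i=c['pixels'][130:210,280:380];cv2.imwrite('pics/s8.png',cv2.resize(i,(600,480),interpolation=cv2.INTER_CUBIC))
# lid ellipse check: project lid circle at heights, sample colours just below rim front
P=c['pixels'].astype(int)
for z in(.087,.0925,.099):
  print(z,[P[int(round(v)),int(round(u))].tolist() for u,v in (proj(c,np.array([.592+.04*np.cos(a),-.0425+.04*np.sin(a),z])) for a in np.radians([180,210,240,270]))])"
```

```text
[ 0.59088024 -0.04239254  0.12463389] [ 3.13973866e+00 -3.12547693e-03 -2.81035453e+00] [-0.36744086 -0.26012621 -0.58239423]
0.087 [[157, 163, 166], [156, 163, 165], [171, 173, 178], [174, 180, 182]]
0.0925 [[157, 163, 168], [158, 162, 167], [157, 163, 166], [158, 164, 169]]
0.099 [[156, 162, 165], [158, 164, 167], [155, 163, 166], [157, 165, 167]]
```

{"fn": "servo_tool", "kwargs": {
  "rows": [-1, 0, 2, 0, 36, -1, 0, 4, 0, 36, -1, 0, 6, 0, 36, -1, 0, 8, 0, 36, -1, 0, 8, 0, 36]
}}

```text
time_s: 12.35
tool_pos: [0.5933, -0.0422, 0.118]
tool_rot: [3.141, -0.0, -2.81]
wrist_force: [-0.3, -0.5, -0.5]
width: 0.421
```

{"fn": "servo_tool", "kwargs": {
  "rows": [0, 0, 2, 0, 36, 0, 0, 4, 0, 36, 0, 0, 6, 0, 36, 0, 0, 6, 0, 36]
}}

```text
time_s: 12.68
tool_pos: [0.5933, -0.0422, 0.1118]
tool_rot: [3.141, -0.001, -2.81]
wrist_force: [0.2, 0.8, 0.1]
width: 0.421
```

{"fn": "servo_tool", "kwargs": {
  "rows": [0, 0, 2, 0, 36, 0, 0, 4, 0, 36, 0, 0, 4, 0, 36]
}}

```text
time_s: 12.93
tool_pos: [0.5939, -0.0421, 0.1084]
tool_rot: [3.141, 0.0, -2.81]
wrist_force: [-0.0, 0.5, 2.0]
width: 0.421
```

The lid is about 11 mm lower than the first one was, so the dish has settled on the catch noses. Now I press it home.

{"fn": "servo_tool", "kwargs": {
  "rows": [1, 0, 3, 0, 36, 1, 0, 6, 0, 36, 1, 0, 9, 0, 36, 1, 0, 12, 0, 36, 1, 0, 15, 0, 36, 1, 0, 18, 0, 36, 1, 0, 18, 0, 36]
}}

```text
time_s: 13.52
tool_pos: [0.5939, -0.0423, 0.0919]
tool_rot: [-3.141, 0.003, -2.81]
wrist_force: [-1.0, 0.5, 7.5]
width: 0.418
```

{"fn": "servo_tool", "kwargs": {
  "rows": [0, 0, 1.5, 0, 36, 0, 0, 3, 0, 36, 0, 0, 3, 0, 36]
}}

```text
time_s: 13.77
tool_pos: [0.5939, -0.0423, 0.0891]
tool_rot: [-3.141, 0.003, -2.81]
wrist_force: [-1.9, 0.9, 8.9]
width: 0.426
```

{"fn": "servo_tool", "kwargs": {
  "rows": [0, 0, 1, 0, 36, 0, 0, 2, 0, 36, 0, 0, 2, 0, 36]
}}

```text
time_s: 14.02
tool_pos: [0.5939, -0.0423, 0.0873]
tool_rot: [-3.141, 0.003, -2.81]
wrist_force: [-2.2, 1.8, 10.1]
width: 0.424
```

{"fn": "servo_tool", "kwargs": {
  "rows": [0, 0, -2, 0, 36, 0, 0, -5, 0, 36, 0, 0, -7, 0, 36, 0, 0, -7, 0, 36]
}}

```text
time_s: 14.35
tool_pos: [0.5931, -0.0427, 0.0928]
tool_rot: [-3.141, 0.001, -2.81]
wrist_force: [0.0, 0.0, 0.6]
width: 0.422
```

Released with no remaining force. Retract clear and look.

{"fn": "servo_tool", "kwargs": {
  "rows": [0, 0, -40, 0, 36, 0, 0, -80, 0, 36, 20, 30, -115, 0, 36, 45, 60, -120, 0, 36, 70, 90, -120, 0, 36, 90, 120, -120, 0, 36, 100, 155, -120, 0, 36, 100, 190, -120, 0, 36, 100, 190, -120, 0, 36, 100, 190, -120, 0, 36]
}}

```text
time_s: 15.18
tool_pos: [0.4353, 0.1056, 0.2118]
tool_rot: [-3.141, -0.001, -2.807]
wrist_force: [0.4, -0.1, -0.9]
width: 0.427
```

```bash
python3 -c "
from rel import *
o=manip.get_obs();print(o['tool_pos'],o['wrist_force'],o['time_s'])
c=cap('scene')['pixels'][150:230,280:380];T=cap('top')['pixels'][145:285,225:385]
z=lambda i:cv2.resize(i,(400,350),interpolation=cv2.INTER_CUBIC)
cv2.imwrite('pics/m9.png',np.hstack([z(c),z(T)]))"
```

```text
[0.43527769 0.1056188  0.21181587] [ 0.35623446 -0.13079021 -0.88853197] 15.1833
```

View pics/m9.png

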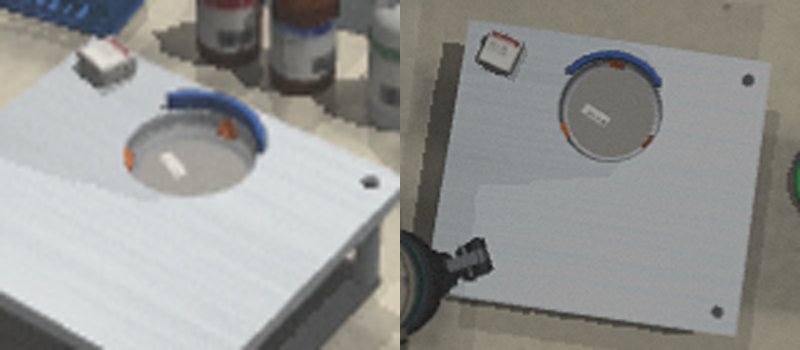

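The cream dish lies flat and recessed in the well, with the orange catches over its rim at (617,65), (564,128) and (656,143). The cover-slip box hasn't moved.

```bash
python3 -c "
from cell import manip
print(manip.sign_off())"
```

```text
the job is handed in; nothing more can be done
None
```

Both dishes are in the feeder, the pink one first and the cream one on top of it, and the job is handed in at about 15 s of robot time.

I pushed each dish across the deck with two fingers until it met the fence, then pressed it straight down to about 17 mm below the deck's top (worked out from the tool height at contact). Pressing took about 8 N for pink and 10 N for cream.

- **Held after release:** each time, the vertical force fell to about 0.6 N once the tool rose 6 mm, so the dishes stayed down.
- **Catches:** after each press the pictures showed the dish flat in the well with all three orange catches over its rim.
- **Left alone:** in the last picture the cover-slip box stands where it was. The arm never went near the timer, but I took no final picture of it.
- **Disagreement:** camera estimates of the pink dish differed by 2–3 mm, and the well by about 3 mm from where the dish met the fence. The fence took this up. I could not read the follower's position directly.

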